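# Pull the slide cassette from the scanner

### The arm

A 6-joint arm with a two-finger parallel gripper is mounted at the origin on the work surface. World frame = base frame: x ahead of the robot, y to its left, z up, the work surface at z = 0. Lengths are in m, angles in rad, forces in N, time in s.
With the tool pointing down it reaches from about 0.375 to 0.9 m from the base axis. Payload 3.1 kg.
Tool frame: the origin (TCP) lies midway between the tips of the shut fingers; the grasp point (between the pads) lies 19 mm behind it (manip.grip_depth is the distance from the TCP to the grasp point, in m); z points along the fingers, y is the line along which they close (so a half turn about z gives the same grasp; the last joint's range is limited). The gripper opens to 85 mm and grips with 20 to 120 N. Pads are 22 mm wide; open, the fingers measure 114 mm over their backs; the gripper's body (76 mm by 85 mm) begins 54 mm behind the grasp point. The pads swing forward as they close: fully open they stand 13 mm farther back than shut.
Start: joints at [-1.343, 0.527, 1.433, -0, 1.181, -0.178], TCP at [0.247, -0.574, 0.231] pointing down, gripper open.
Joint ranges: [-3.08, 3.08], [-0.75, 2.2], [0.22, 2.44], [-1.43, 4.57], [0, 2.65], [-2.85, 2.85]. Speed limits (rad/s): [2.79, 2.79, 3.14, 3.14, 3.14, 3.14].

### API

Orientations are given as a unit quaternion [x, y, z, w].
In Python, from station import telemetry, snapshot, manip gives the robot as it stands. The module is installed in compiled form; this text tells all that it offers.
- The arm moves only by the shell command python3 -m crank 'ROWS' [OPENING] [FORCE]. ROWS is text: rows parted by semicolons, each of 6 numbers parted by spaces: the shift along the tool's x, y, z as a fraction of full scale, then the turn, a rotation vector about the tool's x, y, z as a fraction of full scale. A call has exactly 5 rows; each row shifts and turns the commanded pose from where the row before left it, along the tool's axes as they then stand; what a row does not reach is not made up. Full scale, the value 1, is 4 cm for a shift and 90 degrees for a turn. A row lasts 1/10 s, in which the tool goes at most 50 mm and 8.59 degrees, less where a joint would pass 70% of its speed; a pose out of reach is approached as far as the arm can. A call with a number of a shift or a turn outside -1 to 1 is refused whole. A call with a gripper value outside its range is refused whole. OPENING is the opening, from -1 (shut) to 1 (fully open), set as the call begins (- or left out, the last holds). The fingers move at their own pace and stop on an object; FORCE is the grip in N (left out, the last holds). Time passes only in rows, so rows that do not move let the fingers close, or fill a call up. It gives the time, the measured TCP pose, the force, the opening and the grip force at its end, in the units of the state.
- telemetry.sense(): the state, without advancing time (a new reading comes with each control period).
- snapshot(name): name is "side" or "top" or "wrist"; returns a dict with "image" (420x560x3 uint8, red, green, blue), "depth" (420x560 float32, m along the optical axis (not along the pixel's ray), 0 where there is no reading), "camera_matrix" (3x3 intrinsics, pixels), "k1" (the pictures are not rectified: a ray, as slopes to the right and down, at radius r is drawn at 1 + k1 r^2 times it, then the intrinsics apply), "rvec" (rotation vector, rad) and "tvec" (3), from world to camera coordinates, as OpenCV has them. Camera axes: x right, y down, z forward; pixel columns grow to the right and rows downward; lengths in m; the calibration is good to about 2 mm. A picture is of the moment at which its call begins.
- manip.sign_off(): hands the job in; it is judged then, once.
The state is a dict: "t": time; "q": joint angles; "qd": joint speeds; "tau": joint torques, N m; "tcp_pos": TCP position; "tool_rot": TCP orientation; "force": force on the tool from outside, world axes, zero at the start; "ft_torque": the same for the moment, N m; "finger_gap": opening from 0.0 (shut) to 1.0 (fully open); "gripper_force": force on a finger pad.
Only numpy, scipy, OpenCV 4.12 (cv2) and the standard library are available. Lean on these libraries where they do the work, as an engineer would, in place of code of your own. Each camera call takes 0.05 s, during which the arm holds its last target. There are 200 camera calls.

### The job

Lift the metal keeper bar up off its two posts on the slide scanner and lay it lengthwise on the floor of the steel tray, bar flat and grip up, without dropping it. Then pinch the two sprung catches of the slide cassette together, lift the cassette level and straight up out of its well, and finish while still holding it there by the catches, with its underside at least 3 cm above the scanner's deck and touching nothing but the gripper. Do not disturb the bottle, the jar or the slide box standing around.

Things in the scene. Friction and masses are not known exactly. Their poses are not given: they have to be found in the camera images.
- scanner: Benchtop slide scanner, white housing, grey deck, fixed. Origin at table height under the centre of its cassette well; z up, +x towards its tall housing. Flat loading deck, top 60 mm above the table, x -90 to +100 mm, |y| up to 75; behind it the housing, x 100 to 210, |y| up to 75, 120 mm tall
- well (a point): Centre of the cassette well's opening, at deck height (60 mm). Opening 93 (x) by 53 mm (y), well floor 46 mm below the deck. The deck's edges along the opening's long sides are lips 12 mm thick under which the cassette's catches hook (the well is 66 mm wide in y below them)
- post_front (a point): Top of the upright steel post at scanner x = -66, y = 0: 8 mm diameter, top 86 mm above the table; its shoulder, 20 mm wide, 66 mm above the table, carries the keeper bar
- post_rear (a point): Top of the same kind of post at scanner x = +66, y = 0
- keeper: Loose aluminium keeper bar, 70 to 120 g, hung by its end eyes over the two posts. Origin at the centre of its underside (66 mm above the table at first), x along the bar as the scanner's x, z up. Bar 8 mm thick, 156 mm long; centre block 26 (x) by 35 (y) by 20 mm tall, between the catches: they cannot be pinched while it is there
- keeper_eye (a point): Centre of the eye at keeper x = -66, on the underside: hole 13 mm, eye 24 mm wide; the other is at x = +66. The bar must rise at least 20 mm to clear the posts
- keeper_grip (a point): Point in the keeper's upright grip plate, 52 mm above its underside. Plate 26 (x) by 14 mm (y), from 20 to 66 mm above the underside; grip it across y, above the catches, whose tops are 24 mm above the underside
- cassette: Loose grey cassette of glass slides, 0.12 to 0.23 kg. Origin at the centre of its underside, x along its length, z up; seated at scanner (0, 0, 14 mm), same axes, 1.5 mm play. 90 (x) by 50 (y) by 48 mm tall, top 2 mm above the deck. Two black upright catch plates on its +y and -y sides, 28 mm wide, 4 mm thick, reach 76 mm above the underside (30 above the deck)
- catch_left (a joint): How far the +y catch is pressed inwards, m: 0 at rest (its tooth hooked under the deck lip), 0.006 fully pinched, the tooth is clear from about 0.0045. Spring: 2 N to start, 6 N at full travel. Outer faces of the two catches are 48 mm apart at rest, 36 mm when both are fully pinched
- catch_right (a joint): The same for the -y catch: 0 at rest, 0.006 fully pinched inwards
- catch_left_pad (a point): Middle of the exposed outer face of the +y catch, 62 mm above the cassette's underside (16 mm above the deck when seated)
- catch_right_pad (a point): The same on the -y catch
- tray: Open steel instrument tray, fixed, 220 (x) by 130 (y) mm, walls 3 mm thick and 16 mm high, floor 3 mm thick. Origin on the table under its centre, x along its length
- dropper: Amber dropper bottle, 36 mm diameter, 85 mm tall, to be left alone. Origin at its underside
- jar: Clear plastic jar with white cap, 52 mm diameter, 60 mm tall, to be left alone. Origin at its underside
- slide_box: White slide box 85 by 75 by 26 mm, to be left alone. Origin at its underside
Not all that is in view belongs to the job. Of the things like the keeper, leave any that is pink or turquoise; of the rest the smaller one is meant.

How it is judged:
By the outcome, as a careful person would: the job done as asked, in the order asked, and still so for the second after the job is handed in, while the arm keeps its last pose, push and grip.
It also fails if it takes over 59 s, if anything falls off the work surface, if the arm or the gripper's body presses on something with over 40 N, if the wrist force passes 120 N, or if a joint passes its speed limit or range.

## Working session

There is one attempt and no reset: what is moved stays moved. The work goes in short steps, Python scripts to look and compute and a shell command to move; the robot and the scene stay as the last step left them, time stands still between calls to the robot, and variables do not carry over. Pictures are saved under pics/ and viewed, at most 10 in all, crops included, and the job is handed in when it is done.

```bash
mkdir -p pics
cat > h.py <<'E'
import numpy as np, cv2, pickle
from scipy.spatial.transform import Rotation as R
from station import telemetry, snapshot, manip
def take(n,tag):
    s=snapshot(n); pickle.dump(s,open(f'pics/{tag}.pkl','wb')); cv2.imwrite(f'pics/{tag}.png',s['image'][:,:,::-1]); return s
def load(tag): return pickle.load(open(f'pics/{tag}.pkl','rb'))
def ray(s,u,v):
    K=s['camera_matrix']; x=(u-K[0,2])/K[0,0]; y=(v-K[1,2])/K[1,1]
    a,b=x,y
    for _ in range(30):
        f=1+s['k1']*(a*a+b*b); a,b=x/f,y/f
    Rm=cv2.Rodrigues(np.array(s['rvec'],float))[0]; t=np.array(s['tvec'],float).ravel()
    return -Rm.T@t, Rm.T@np.array([a,b,1.]),
def atz(s,u,v,z):
    o,d=ray(s,u,v); return o+d*(z-o[2])/d[2]
def dep(s,u,v):
    o,d=ray(s,u,v); k=s['depth'][int(round(v)),int(round(u))]; return o+d*k
def crop(tag,u0,v0,u1,v1,k,out):
    cv2.imwrite(f'pics/{out}.png',cv2.resize(cv2.imread(f'pics/{tag}.png')[v0:v1,u0:u1],None,fx=k,fy=k,interpolation=cv2.INTER_CUBIC))
E
python3 - <<'E'
from h import *
a=take('top','top0');b=take('side','side0')
cv2.imwrite('pics/both.png',cv2.resize(np.vstack([a['image'],b['image']])[:,:,::-1],None,fx=.71,fy=.71))
print(telemetry.sense())
E
```

```text
{'t': 0.1, 'q': array([-1.34248025e+00,  5.28318894e-01,  1.43378446e+00, -3.81533943e-05,
        1.18141067e+00, -1.78502089e-01]), 'qd': array([ 0.00248416, -0.00222969, -0.00339956,  0.00142328, -0.00161612,
        0.00133628]), 'tau': array([ 1.70623584e-04, -4.43303847e+01, -1.78586447e+01, -1.53196115e-04,
        3.88487591e-03, -2.52887268e-06]), 'tcp_pos': array([ 0.24717214, -0.57333919,  0.23046157]), 'tool_rot': array([ 9.79381685e-01,  2.02016315e-01, -4.15615516e-05, -9.59948620e-04]), 'force': array([-1.00089032, -0.38483487, -0.26357436]), 'ft_torque': array([-0.01166043,  0.00387319, -0.00571007]), 'gripper_force': 0.0, 'finger_gap': 0.9998366235340201}
```

View pics/top0.png

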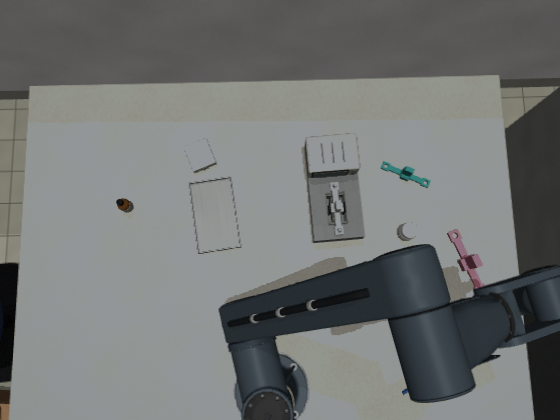

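View pics/side0.png

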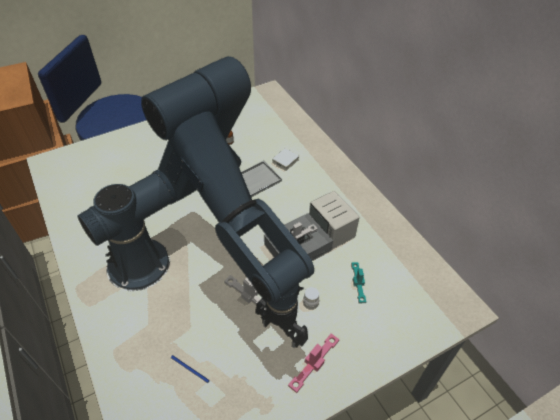

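Top view: scanner at (336,190) with a grey keeper at (337,207), tray at (215,215), slide box (200,155), bottle (124,205), jar (407,231), turquoise (405,174) and pink (466,258) keeper-like bars. Side view: another grey bar at (240,290). Next I'll enlarge and measure.

Run:
```python
from h import *
crop('top0',180,120,370,260,4,'c1')
a=cv2.imread('pics/side0.png')
i1=cv2.resize(a[180:280,250:370],None,fx=4,fy=4,interpolation=2); i2=cv2.resize(a[260:360,215:315],None,fx=3.2,fy=4,interpolation=2)
cv2.imwrite('pics/c2.png',np.hstack([i1,i2]))
s=load('top0'); print(s['camera_matrix'],s['k1'],ray(s,280,210)[0],ray(load('side0'),280,210)[0])
for u,v in [(337,207),(336,186),(338,231),(315,235),(355,235),(310,160),(350,160),(215,215),(230,230)]: print(u,v,dep(s,u,v).round(4))
```

```text
[[527.70133724   0.         287.99615577]
 [  0.         527.70133724 207.45286676]
 [  0.           0.           1.        ]] 0.026124018157706794 [ 0.25650693 -0.05198692  1.59855803] [-0.03611672 -1.06318697  1.3841343 ]
337 207 [ 0.5083 -0.2012  0.1312]
336 186 [ 0.5833 -0.2078  0.0636]
338 231 [ 0.4482 -0.2077  0.0656]
315 235 [ 0.4392 -0.1405  0.0575]
355 235 [ 0.4363 -0.2582  0.0559]
310 160 [ 0.6494 -0.1302  0.122 ]
350 160 [ 0.6479 -0.2463  0.1158]
215 215 [0.5153 0.1599 0.0036]
230 230 [0.4675 0.1142 0.0062]
```

View pics/c1.png

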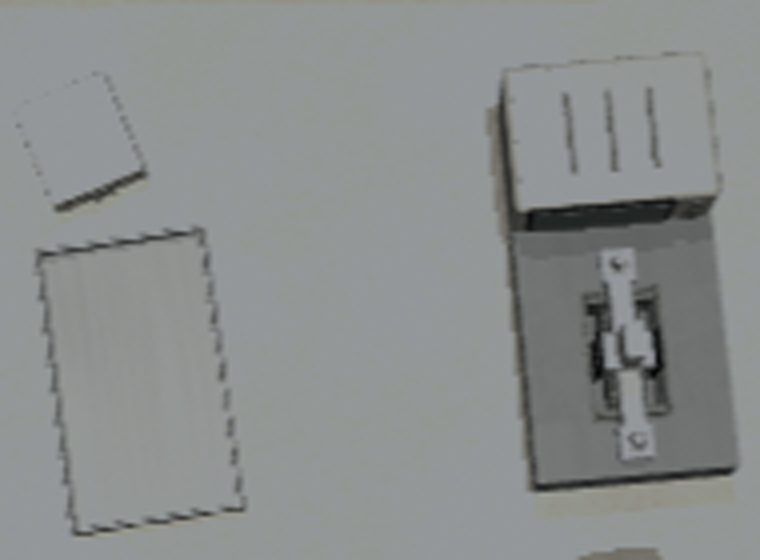

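View pics/c2.png

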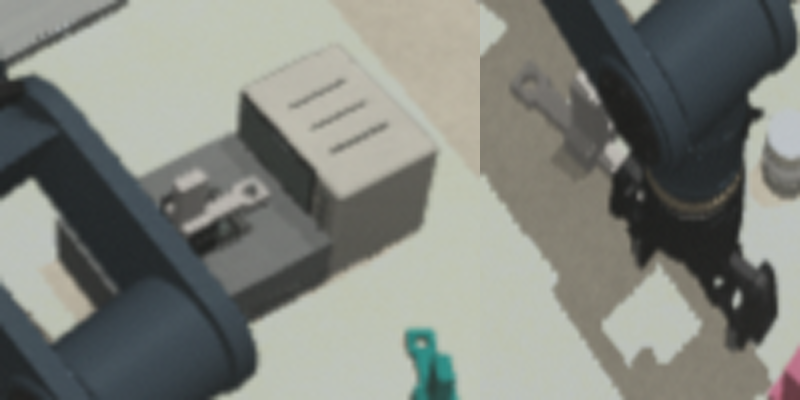

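Run:
```python
from h import *
s=load('top0')
def c(x,y,z): return atz(s,180+(x+.5)/4-.5,120+(y+.5)/4-.5,z)
F=c(638,440,.08);B=c(617,264,.08); d=B-F
print('posts',F,B,np.linalg.norm(d),np.degrees(np.arctan2(d[1],d[0])),(F+B)/2)
# bar ends z .074
e1=c(639,460,.074);e2=c(617,249,.074);print('bar len',np.linalg.norm(e1-e2))
P=[c(535,486,.06),c(735,468,.06),c(706,54,.12),c(503,70,.12)]
L=[(-.09,.075),(-.09,-.075),(.21,-.075),(.21,.075)]
def fit(L,P):
    L=np.array(L);P=np.array(P)[:,:2];Lc=L-L.mean(0);Pc=P-P.mean(0)
    a=np.arctan2((Lc[:,0]*Pc[:,1]-Lc[:,1]*Pc[:,0]).sum(),(Lc*Pc).sum())
    M=np.array([[np.cos(a),-np.sin(a)],[np.sin(a),np.cos(a)]]);t=P.mean(0)-M@L.mean(0)
    print('fit',t,np.degrees(a),'res',(P-(L@M.T+t)).round(4).tolist())
fit(L,P)
fit([(-.11,.065),(-.11,-.065),(.11,-.065),(.11,.065)],[c(76,532,.019),c(242,508,.019),c(203,231,.019),c(39,253,.019)])
# depth segmentation of grip top
pts=np.array([dep(s,u,v) for u in range(325,350) for v in range(180,236) if s['depth'][v,u]>0])
g=pts[(pts[:,2]>.11)];print('griptop',len(g),g.mean(0))
T=telemetry.sense();Rt=R.from_quat(T['tool_rot']).as_matrix();print(Rt.round(3))
```

```text
posts [ 0.45034757 -0.20970076  0.08      ] [ 0.58106847 -0.19997464  0.08      ] 0.13108223216711676 4.255175380434639 [ 0.51570802 -0.2048377   0.08      ]
bar len 0.15748820839060507
fit [ 0.51438934 -0.20399882] 3.00817361976047 res [[0.0005, -0.0011], [0.0019, 0.0017], [-0.0011, 0.0005], [-0.0013, -0.0011]]
fit [0.51447174 0.15899985] 7.2170828064361805 res [[0.0031, -0.0026], [0.0013, 0.0023], [-0.0034, 0.002], [-0.001, -0.0016]]
griptop 60 [ 0.51468891 -0.20545174  0.12959953]
[[ 0.918  0.396 -0.   ]
 [ 0.396 -0.918  0.002]
 [ 0.    -0.002 -1.   ]]
```

Candidates: grey bar on the scanner posts (top 337,207), grey bar on the table (side 240,290), turquoise (405,174) and pink (466,258). The scanner bar fits. It hangs on the posts and measures 157 mm with eyes 131 mm apart, against 156 and 132 given. The crop confirms it. Now moving above it.

```bash
python3 -m crank '0.5 -0.3 0 0 0 0;0.9 -0.53 0 0 0 0;0.98 -0.58 0 0 0 0;0.98 -0.58 0 0 0 0;0.98 -0.58 0 0 0 0' 1 40
python3 -m crank '0.98 -0.58 0 0 0 0;0.98 -0.58 0 0 0 0;0.98 -0.58 0 0 0 0;0.9 -0.53 0 0 0 0;0.6 -0.35 0 0 0 0'
python3 -m crank '0.6 -0.35 0 0 0 0;0.4 -0.2 0 0 0 0;0 0 0 0 0 0.073;0 0 0 0 0 0.073;0 0 0 0 0 0.073'
python3 - <<'E'
from h import *
take('wrist','w1')
T=telemetry.sense();Rt=R.from_quat(T['tool_rot']);print(T['tcp_pos'],Rt.as_matrix().round(3),T['t'])
print('err tool frame /0.04',Rt.inv().apply(np.array([.515,-.2045,.23])-T['tcp_pos'])/.04)
E
```

```text
t: 0.6
tcp_pos: [0.3666, -0.4092, 0.2309]
tool_rot: [0.979, 0.202, -0.0, -0.0]
force: [0.8, 0.0, -1.3]
finger_gap: 1.0
gripper_force: 0.0
t: 1.1
tcp_pos: [0.4886, -0.2415, 0.231]
tool_rot: [0.979, 0.203, -0.0, -0.001]
force: [-0.4, -0.5, 0.2]
finger_gap: 0.999
gripper_force: 0.0
t: 1.6
tcp_pos: [0.5156, -0.2077, 0.2308]
tool_rot: [1.0, 0.029, -0.0, -0.0]
force: [0.2, -0.5, -0.2]
finger_gap: 1.002
gripper_force: 0.0
[ 0.51555081 -0.20786971  0.23087499] [[ 0.998  0.056 -0.001]
 [ 0.056 -0.998  0.001]
 [-0.001 -0.001 -1.   ]] 1.65
err tool frame /0.04 [-0.00904634 -0.08486408  0.02193638]
```

View pics/w1.png

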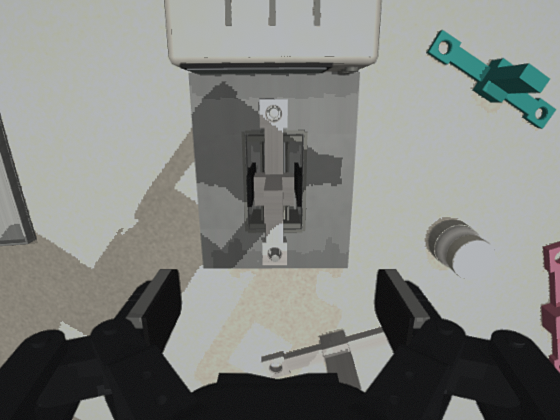

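The wrist view shows post tops at about (273.5,112) and (275,254), well edges at x≈246 and 305, and the deck's front corners at (204,267) and (348,267). I'll measure these precisely.

Run:
```python
from h import *
s=load('w1')
F=atz(s,274.5,254,.086);B=atz(s,273.5,112,.086);d=B-F
print(F,B,np.linalg.norm(d),np.degrees(np.arctan2(d[1],d[0])),(F+B)/2)
a=atz(s,204,267,.06);b=atz(s,348,267,.06);print('deck front',a,b,np.linalg.norm(a-b),(a+b)/2)
pts=np.array([dep(s,u,v) for u in range(240,310) for v in range(150,240) if s['depth'][v,u]>0])
g=pts[(pts[:,2]>.122)];print('griptop',len(g),g.mean(0),g.min(0),g.max(0))
t=np.array([[-.11,-.065]])
```

```text
[ 0.45627461 -0.20979951  0.086     ] [ 0.58403572 -0.20179069  0.086     ] 0.12801188716524373 3.5869429803857615 [ 0.52015517 -0.2057951   0.086     ]
deck front [ 0.42462676 -0.13811986  0.06      ] [ 0.43351715 -0.28705393  0.06      ] 0.14919918619932365 [ 0.42907195 -0.21258689  0.06      ]
griptop 678 [ 0.51835358 -0.20562261  0.13122284] [ 0.50397459 -0.21325183  0.1221119 ] [ 0.53052213 -0.1980036   0.13393017]
```

```bash
python3 -m crank '0.04 -0.06 0.3 0 0 0;0 0 0.8 0 0 0;0 0 0.9 0 0 0;0 0 0.8 0 0 0;0 0 0.45 0 0 0'
python3 -m crank '0 0 0 0 0 0;0 0 0 0 0 0;0 0 0 0 0 0;0 0 0 0 0 0;0 0 0 0 0 0' -1 40
python3 -m crank '0 0 0 0 0 0;0 0 0 0 0 0;0 0 0 0 0 0;0 0 0 0 0 0;0 0 0 0 0 0'
```

```text
t: 2.15
tcp_pos: [0.5153, -0.2045, 0.0978]
tool_rot: [0.999, 0.033, -0.002, -0.002]
force: [-0.3, 0.1, 0.6]
finger_gap: 0.996
gripper_force: 0.0
t: 2.65
tcp_pos: [0.5178, -0.2061, 0.1024]
tool_rot: [1.0, 0.032, 0.001, 0.001]
force: [-0.3, 0.1, -0.2]
finger_gap: 0.158
gripper_force: 45.3
t: 3.15
tcp_pos: [0.5176, -0.2061, 0.1021]
tool_rot: [1.0, 0.031, 0.001, 0.0]
force: [-0.3, 0.2, 6.2]
finger_gap: 0.157
gripper_force: 46.0
```

```bash
python3 -m crank '0 0 -0.1 0 0 0;0 0 -0.2 0 0 0;0 0 -0.2 0 0 0;0 0 -0.3 0 0 0;0 0 -0.4 0 0 0'
python3 -m crank '0 0 -0.5 0 0 0;0 0 -0.5 0 0 0;0 0 -0.4 0 0 0;0 0 -0.2 0 0 0;0 0 0 0 0 0'
python3 - <<'E'
from h import *
take('wrist','w2')
T=telemetry.sense();print(T['tcp_pos'],T['force'],T['finger_gap'])
E
```

```text
t: 3.65
tcp_pos: [0.5168, -0.2056, 0.1499]
tool_rot: [1.0, 0.031, -0.0, -0.0]
force: [0.3, -1.0, -1.1]
finger_gap: 0.158
gripper_force: 45.2
t: 4.15
tcp_pos: [0.5179, -0.2062, 0.215]
tool_rot: [1.0, 0.031, 0.001, 0.001]
force: [-0.2, 1.0, -0.4]
finger_gap: 0.155
gripper_force: 45.2
[ 0.51725412 -0.20584631  0.21386189] [-0.85846818  0.29090365 -1.63611303] 0.15840902304699878
```

View pics/w2.png

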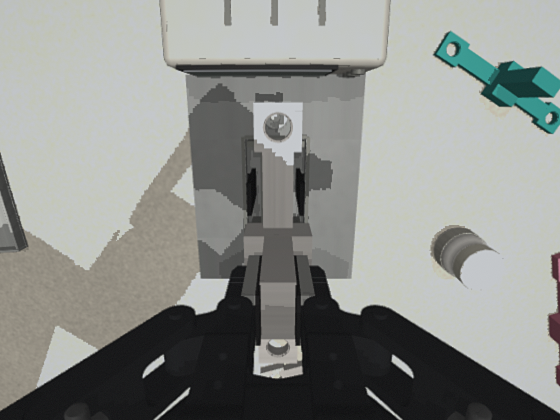

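Bar held straight along the tool and clear of the posts (eyes at (278,125) and (278,352)). Carrying it to the tray.

```bash
python3 -m crank '0.02 -0.3 0 0 0 0;0.04 -0.6 0 0 0 0;0.04 -0.8 0 0 0 0;0.05 -0.8 0 0 0 0;0.05 -0.8 0 0 0 0'
python3 -m crank '0.05 -0.8 0 0 0 0;0.05 -0.8 0 0 0 0;0.05 -0.8 0 0 0 0;0.05 -0.8 0 0 0 0;0.04 -0.8 0 0 0 0'
python3 -m crank '0.03 -0.8 0 0 0 0;0.03 -0.6 0 0 0 0;0 -0.4 0 0 0 -0.02;0 0 0 0 0 -0.021;0 0 0 0 0 0'
python3 - <<'E'
from h import *
T=telemetry.sense();Rt=R.from_quat(T['tool_rot']);print(T['tcp_pos'],Rt.as_matrix().round(3),T['t'],T['finger_gap'])
print('err tool/0.04',Rt.inv().apply(np.array([.5145,.159,.08])-T['tcp_pos'])/.04)
take('top','top2')
crop('top2',160,120,370,280,3,'c3')
E
```

```text
t: 4.7
tcp_pos: [0.5157, -0.0714, 0.2122]
tool_rot: [1.0, 0.031, -0.001, -0.001]
force: [0.5, -0.5, -0.7]
finger_gap: 0.158
gripper_force: 45.1
t: 5.2
tcp_pos: [0.515, 0.0888, 0.2122]
tool_rot: [1.0, 0.031, -0.001, -0.0]
force: [1.1, -1.0, -0.6]
finger_gap: 0.155
gripper_force: 45.1
t: 5.7
tcp_pos: [0.5128, 0.1599, 0.2122]
tool_rot: [0.998, 0.064, -0.001, -0.0]
force: [0.0, -0.2, -1.2]
finger_gap: 0.154
gripper_force: 45.0
[0.51280628 0.15993776 0.21217737] [[ 0.992  0.129 -0.003]
 [ 0.129 -0.992 -0.   ]
 [-0.003 -0.    -1.   ]] 5.7 0.15429925689237742
err tool/0.04 [0.04861215 0.02976168 3.30429702]
```

View pics/c3.png

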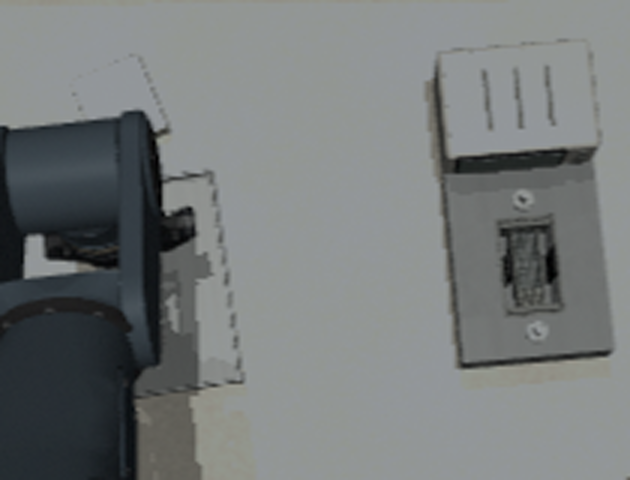

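Over the tray; the scanner posts (523,199) and (537,331) and the cassette with its black catches (508,265) and (551,265) are exposed. Lowering.

```bash
python3 -m crank '0.05 0 0.4 0 0 0;0 0 0.8 0 0 0;0 0 0.8 0 0 0;0 0 0.7 0 0 0;0 0 0.5 0 0 0'
python3 -m crank '0 0 0.4 0 0 0;0 0 0.3 0 0 0;0 0 0.2 0 0 0;0 0 0.05 0 0 0;0 0 0 0 0 0'
```

```text
t: 6.25
tcp_pos: [0.5149, 0.1585, 0.0831]
tool_rot: [0.998, 0.063, -0.002, 0.0]
force: [-0.4, 0.4, -0.5]
finger_gap: 0.156
gripper_force: 45.0
t: 6.75
tcp_pos: [0.5165, 0.1589, 0.0474]
tool_rot: [0.998, 0.063, 0.0, -0.0]
force: [1.2, 0.2, -1.2]
finger_gap: 0.15
gripper_force: 45.0
```

```bash
python3 -m crank '0 0 0.05 0 0 0;0 0 0.05 0 0 0;0 0 0 0 0 0;0 0 0 0 0 0;0 0 0 0 0 0'
python3 -m crank '0 0 0.03 0 0 0;0 0 0.03 0 0 0;0 0 0 0 0 0;0 0 0 0 0 0;0 0 0 0 0 0'
```

```text
t: 7.25
tcp_pos: [0.5164, 0.159, 0.0435]
tool_rot: [0.998, 0.064, 0.0, -0.0]
force: [1.1, 0.1, -1.5]
finger_gap: 0.154
gripper_force: 45.0
t: 7.75
tcp_pos: [0.5163, 0.159, 0.0409]
tool_rot: [0.998, 0.064, -0.0, -0.0]
force: [0.4, 0.2, -0.8]
finger_gap: 0.155
gripper_force: 45.0
```

```bash
python3 -m crank '0 0 0.025 0 0 0;0 0 0 0 0 0;0 0 0 0 0 0;0 0 0 0 0 0;0 0 0 0 0 0'
python3 -m crank '0 0 0.025 0 0 0;0 0 0 0 0 0;0 0 0 0 0 0;0 0 0 0 0 0;0 0 0 0 0 0'
python3 -m crank '0 0 0.025 0 0 0;0 0 0 0 0 0;0 0 0 0 0 0;0 0 0 0 0 0;0 0 0 0 0 0'
```

```text
t: 8.25
tcp_pos: [0.5163, 0.159, 0.0399]
tool_rot: [0.998, 0.064, -0.0, -0.0]
force: [-0.1, 0.2, -0.4]
finger_gap: 0.161
gripper_force: 45.0
t: 8.75
tcp_pos: [0.5164, 0.159, 0.0391]
tool_rot: [0.998, 0.064, 0.0, -0.0]
force: [-1.4, 0.1, 4.0]
finger_gap: 0.156
gripper_force: 45.5
t: 9.25
tcp_pos: [0.5164, 0.159, 0.0391]
tool_rot: [0.998, 0.064, 0.0, 0.0]
force: [-2.3, -0.9, 11.4]
finger_gap: 0.156
gripper_force: 46.8
```

Contact at the expected height. Releasing and rising.

```bash
python3 -m crank '0 0 0 0 0 0;0 0 0 0 0 0;0 0 0 0 0 0;0 0 0 0 0 0;0 0 0 0 0 0' 0.4
python3 -m crank '0 0 -0.2 0 0 0;0 0 -0.5 0 0 0;0 0 -0.8 0 0 0;0 0 -0.9 0 0 0;0 0 -0.9 0 0 0'
python3 -m crank '0 0 -0.9 0 0 0;0 0 -0.3 0 0 0;0 0 0 0 0 0;0 0 0 0 0 0;0 0 0 0 0 0'
python3 - <<'E'
from h import *
take('wrist','w3')
s=load('top2')
def c(x,y,z): return atz(s,160+(x+.5)/3-.5,120+(y+.5)/3-.5,z)
F=c(537,331,.086);B=c(523,199,.086);d=B-F
print(F,B,np.linalg.norm(d),np.degrees(np.arctan2(d[1],d[0])),(F+B)/2)
a,b=c(508,265,.09),c(551,265,.09);print(a,b,(a+b)/2,a-b)
E
```

```text
t: 9.75
tcp_pos: [0.5162, 0.1589, 0.0376]
tool_rot: [0.998, 0.064, -0.0, 0.0]
force: [0.6, 0.3, -0.0]
finger_gap: 0.7
gripper_force: 0.0
t: 10.25
tcp_pos: [0.5158, 0.1589, 0.1715]
tool_rot: [0.998, 0.064, -0.0, -0.0]
force: [0.1, -0.2, 0.1]
finger_gap: 0.699
gripper_force: 0.0
t: 10.75
tcp_pos: [0.5149, 0.1588, 0.2161]
tool_rot: [0.998, 0.063, -0.002, 0.0]
force: [0.1, 0.6, -0.7]
finger_gap: 0.704
gripper_force: 0.0
[ 0.4485269  -0.20770688  0.086     ] [ 0.57865414 -0.1997089   0.086     ] 0.1303727936234498 3.5171328027813367 [ 0.51359052 -0.20370789  0.086     ]
[ 0.51301004 -0.18207856  0.09      ] [ 0.51189753 -0.22363641  0.09      ] [ 0.51245379 -0.20285748  0.09      ] [0.00111251 0.04155786 0.        ]
```

View pics/w3.png

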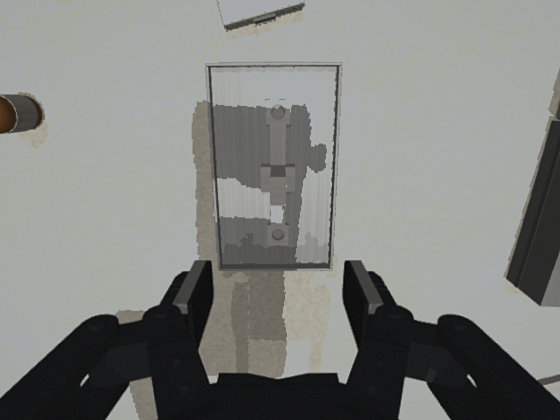

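The bar lies flat, lengthwise in the tray (eyes at (278,112) and (278,235), grip at (278,185)). Returning over the cassette.

```bash
python3 -m crank '0 0 0 0 0 0.021;0 0 0 0 0 0.021;-0.04 0.6 0 0 0 0;-0.05 0.8 0 0 0 0;-0.05 0.8 0 0 0 0' 1
python3 -m crank '-0.04 0.8 0 0 0 0;-0.04 0.8 0 0 0 0;-0.04 0.8 0 0 0 0;-0.04 0.8 0 0 0 0;-0.04 0.8 0 0 0 0'
python3 -m crank '-0.04 0.8 0 0 0 0;-0.04 0.8 0 0 0 0;-0.04 0.6 0 0 0 0;-0.03 0.5 0 0 0 0;0 0 0 0 0 0'
python3 -m crank '0 0 0 0 0 0;0 0 0 0 0 0;0 0 0 0 0 0;0 0 0 0 0 0;0 0 0 0 0 0'
python3 - <<'E'
from h import *
take('wrist','w4')
crop('w4',170,50,390,230,3,'c4')
T=telemetry.sense();Rt=R.from_quat(T['tool_rot']);print(T['tcp_pos'],Rt.as_matrix().round(3),T['t'])
print('err tool/0.04',Rt.inv().apply(np.array([.517,-.2055,.2])-T['tcp_pos'])/.04)
E
```

```text
t: 11.3
tcp_pos: [0.5152, 0.0703, 0.2163]
tool_rot: [1.0, 0.031, -0.002, -0.0]
force: [0.6, -0.6, 0.7]
finger_gap: 0.999
gripper_force: 0.0
t: 11.8
tcp_pos: [0.5171, -0.0905, 0.2164]
tool_rot: [1.0, 0.031, -0.001, -0.001]
force: [0.5, 0.5, 0.4]
finger_gap: 1.0
gripper_force: 0.0
t: 12.3
tcp_pos: [0.5183, -0.1999, 0.2164]
tool_rot: [1.0, 0.029, -0.001, -0.0]
force: [-0.9, 0.2, -0.1]
finger_gap: 0.996
gripper_force: 0.0
t: 12.8
tcp_pos: [0.5186, -0.1969, 0.218]
tool_rot: [1.0, 0.031, 0.0, -0.0]
force: [-0.7, -0.0, 0.3]
finger_gap: 1.0
gripper_force: 0.0
[ 0.51859802 -0.19704827  0.21804261] [[ 0.998  0.062  0.   ]
 [ 0.062 -0.998 -0.   ]
 [ 0.     0.    -1.   ]] 12.85
err tool/0.04 [-0.05302383  0.20839178  0.45106783]
```

View pics/c4.png

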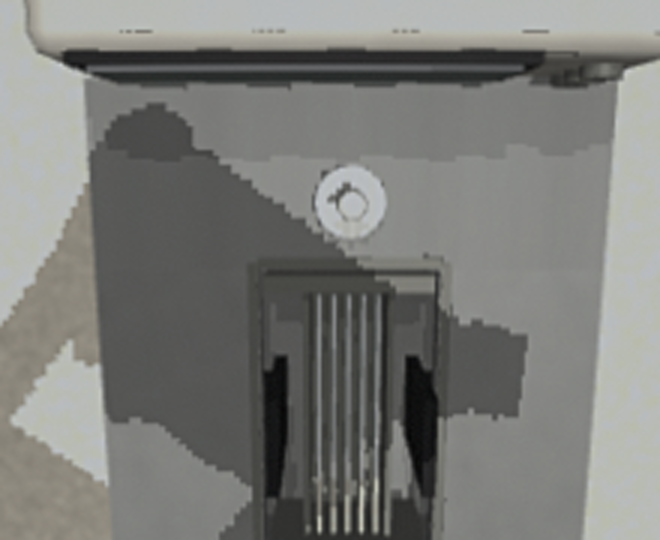

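Catches: black plates, left at crop x 264–288 and right at 405–438, rows 357–497. Rear post at (351,204). Computing their position.

Run:
```python
from h import *
s=load('w4')
def c(x,y,z): return atz(s,170+(x+.5)/3-.5,50+(y+.5)/3-.5,z)
print('outer@.09',c(264,400,.09),c(438,420,.09))
print('post',c(351,204,.086))
th=np.radians(3.55);ex=np.array([np.cos(th),np.sin(th)]);ey=np.array([-ex[1],ex[0]])
o=np.array([.517,-.2055])
P=[];C=[]
for u in range(235,335):
  for v in range(130,260):
    if s['depth'][v,u]>0: P.append(dep(s,u,v))
P=np.array(P);L=np.c_[(P[:,:2]-o)@ex,(P[:,:2]-o)@ey,P[:,2]]
g=L[(L[:,2]>.07)&(abs(L[:,0])<.03)];
for sg in (1,-1):
  h=g[g[:,1]*sg>0];print(len(h),h.min(0).round(4),h.max(0).round(4),np.median(h,0).round(4))
p=L[(L[:,2]>.08)&(L[:,0]>.04)];print('rear post',len(p),p.mean(0))
p=L[(L[:,2]>.08)&(L[:,0]<-.04)];print('front post',len(p),p.mean(0) if len(p) else 0)
```

```text
outer@.09 [ 0.53050631 -0.18131552  0.09      ] [ 0.52785262 -0.22946118  0.09      ]
post [ 0.58385455 -0.20158028  0.086     ]
219 [-0.0132  0.0194  0.0702] [0.0152 0.0235 0.0917] [0.003  0.0212 0.0894]
246 [-0.0131 -0.0245  0.0702] [ 0.0152 -0.0204  0.0913] [ 0.0029 -0.0218  0.0892]
rear post 0 [nan nan nan]
front post 0 0<stdin>:16: RuntimeWarning: Mean of empty slice.
  ret = um.true_divide(
```

```bash
python3 -c "
from h import *
print(ray(load('w4'),280,210)[0]-np.array([.5186,-.197,.218]))"
python3 -m crank '-0.03 0.22 0.3 0 0 0;0 0 0.8 0 0 0;0 0 0.8 0 0 0;0 0 0.8 0 0 0;0 0 0.4 0 0 0'
python3 -m crank '0 0 0 0 0 0;0 0 0 0 0 0;0 0 0 0 0 0;0 0 0 0 0 0;0 0 0 0 0 0'
```

```text
[0.07724221 0.00320219 0.14238796]
t: 13.35
tcp_pos: [0.5161, -0.2061, 0.0905]
tool_rot: [1.0, 0.03, -0.002, -0.001]
force: [-0.4, -0.0, 0.9]
finger_gap: 1.003
gripper_force: 0.0
t: 13.85
tcp_pos: [0.5184, -0.2068, 0.095]
tool_rot: [1.0, 0.031, 0.001, 0.001]
force: [-0.2, 0.6, 1.1]
finger_gap: 0.997
gripper_force: 0.0
```

```bash
python3 -m crank '0 -0.02 0.2 0 0 0;0 0 0.3 0 0 0;0 0 0.2 0 0 0;0 0 0.1 0 0 0;0 0 0 0 0 0'
python3 -m crank '0 0 0 0 0 0;0 0 0 0 0 0;0 0 0 0 0 0;0 0 0 0 0 0;0 0 0 0 0 0' -1 25
python3 -m crank '0 0 0 0 0 0;0 0 0 0 0 0;0 0 0 0 0 0;0 0 0 0 0 0;0 0 0 0 0 0'
```

```text
t: 14.35
tcp_pos: [0.5172, -0.2052, 0.0607]
tool_rot: [1.0, 0.031, -0.001, -0.001]
force: [0.4, -0.1, -0.4]
finger_gap: 1.002
gripper_force: 0.0
t: 14.85
tcp_pos: [0.518, -0.2049, 0.0631]
tool_rot: [1.0, 0.03, 0.0, -0.0]
force: [-0.2, 3.2, 6.1]
finger_gap: 0.378
gripper_force: 25.6
t: 15.35
tcp_pos: [0.518, -0.2049, 0.0631]
tool_rot: [1.0, 0.03, 0.0, -0.0]
force: [0.1, 3.5, 6.7]
finger_gap: 0.383
gripper_force: 25.6
```

```bash
python3 -m crank '0 0 0 0 0 0;0 0 0 0 0 0;0 0 0 0 0 0;0 0 0 0 0 0;0 0 0 0 0 0' -1 45
python3 -m crank '0 0 -0.05 0 0 0;0 0 -0.05 0 0 0;0 0 -0.05 0 0 0;0 0 0 0 0 0;0 0 0 0 0 0'
python3 - <<'E'
from h import *
take('top','top3')
crop('top3',290,120,380,250,4,'c5')
E
```

```text
t: 15.85
tcp_pos: [0.518, -0.2049, 0.0633]
tool_rot: [1.0, 0.031, 0.0, -0.0]
force: [-0.7, 3.2, 8.1]
finger_gap: 0.352
gripper_force: 45.3
t: 16.35
tcp_pos: [0.5177, -0.2057, 0.0678]
tool_rot: [1.0, 0.031, -0.0, -0.0]
force: [0.7, 0.4, -1.9]
finger_gap: 0.353
gripper_force: 44.8
```

```bash
python3 -m crank '0 0 -0.05 0 0 0;0 0 -0.05 0 0 0;0 0 -0.05 0 0 0;0 0 -0.05 0 0 0;0 0 -0.05 0 0 0' -1 32
python3 -m crank '0 0 -0.1 0 0 0;0 0 -0.1 0 0 0;0 0 -0.1 0 0 0;0 0 -0.1 0 0 0;0 0 0 0 0 0'
python3 - <<'E'
from h import *
s=take('wrist','w5')
T=telemetry.sense();print(T['tcp_pos'],T['force'],T['ft_torque'],T['finger_gap'])
th=np.radians(3.55);ex=np.array([np.cos(th),np.sin(th)]);ey=np.array([-ex[1],ex[0]]);o=np.array([.518,-.2055])
for v in range(130,330,8): 
  p=[dep(s,u,v) if s['depth'][v,u]>0 else np.zeros(3) for u in (262,278,294)]
  print(v,[((q[:2]-o)@ex).round(3).item() for q in p],[q[2].round(4).item() for q in p])
E
```

```text
t: 16.9
tcp_pos: [0.5178, -0.2056, 0.0782]
tool_rot: [1.0, 0.031, 0.0, 0.0]
force: [-0.1, -0.1, -1.6]
finger_gap: 0.353
gripper_force: 44.8
t: 17.4
tcp_pos: [0.5182, -0.2059, 0.0947]
tool_rot: [1.0, 0.031, 0.001, 0.0]
force: [0.1, 0.4, -2.7]
finger_gap: 0.351
gripper_force: 44.8
[ 0.51802288 -0.20575384  0.09434254] [-0.98021899 -0.11893329 -1.59127024] [ 0.03886391 -0.02489954 -0.00033863] 0.351174263077925
130 [0.064, 0.065, 0.064] [0.0651, 0.0861, 0.0651]
138 [0.06, 0.06, 0.059] [0.0651, 0.0665, 0.0602]
146 [0.055, 0.055, 0.055] [0.0592, 0.0592, 0.0597]
154 [0.051, 0.051, 0.051] [0.0598, 0.0608, 0.0594]
162 [0.047, 0.047, 0.047] [0.0593, 0.06, 0.0594]
170 [0.045, 0.045, 0.045] [0.0729, 0.0726, 0.0728]
178 [0.045, 0.045, 0.045] [0.091, 0.0912, 0.0904]
186 [0.042, 0.042, 0.042] [0.0932, 0.0927, 0.0932]
194 [0.026, 0.036, 0.033] [0.0494, 0.0858, 0.0724]
202 [0.022, 0.032, 0.028] [0.0498, 0.0851, 0.0728]
210 [0.02, 0.028, 0.025] [0.0604, 0.0857, 0.0743]
218 [0.016, 0.024, 0.021] [0.0616, 0.0845, 0.0755]
226 [0.012, 0.02, 0.017] [0.0623, 0.0843, 0.0761]
234 [0.008, 0.016, 0.013] [0.0651, 0.0848, 0.0771]
242 [0.003, 0.012, 0.008] [0.0659, 0.0857, 0.0775]
250 [-0.001, 0.007, 0.005] [0.0676, 0.0848, 0.0795]
258 [-0.005, 0.003, 0.001] [0.068, 0.0849, 0.0799]
266 [-0.009, -0.001, -0.003] [0.07, 0.085, 0.0827]
274 [-0.013, -0.006, -0.007] [0.0721, 0.0842, 0.0833]
282 [-0.018, -0.011, -0.011] [0.0725, 0.0845, 0.0836]
290 [-0.021, -0.015, -0.015] [0.0756, 0.0857, 0.0858]
298 [-0.024, -0.02, -0.02] [0.0778, 0.0842, 0.0847]
306 [-0.029, -0.026, -0.026] [0.078, 0.0836, 0.0833]
314 [-0.033, -0.03, -0.03] [0.0796, 0.0848, 0.0848]
322 [-0.037, -0.035, -0.035] [0.0815, 0.085, 0.0846]
```

The cassette rises level with the tool. Continuing straight up.

```bash
python3 -m crank '0 0 -0.15 0 0 0;0 0 -0.2 0 0 0;0 0 -0.2 0 0 0;0 0 -0.2 0 0 0;0 0 -0.2 0 0 0'
python3 -m crank '0 0 -0.2 0 0 0;0 0 -0.2 0 0 0;0 0 -0.2 0 0 0;0 0 -0.15 0 0 0;0 0 0 0 0 0'
python3 -m crank '0 0 0 0 0 0;0 0 0 0 0 0;0 0 0 0 0 0;0 0 0 0 0 0;0 0 0 0 0 0'
python3 - <<'E'
from h import *
a=take('side','side5')['image'][170:290,240:370]; b=take('wrist','w6')['image']
cv2.imwrite('pics/fin.png',np.hstack([cv2.resize(a,(390,360),interpolation=2),cv2.resize(b,(400,360))])[:,:,::-1])
s=load('w6')
for v in range(160,230,8): print(v,[dep(s,u,v).round(3).tolist() for u in (262,294)])
E
```

```text
t: 17.95
tcp_pos: [0.5179, -0.2057, 0.1329]
tool_rot: [1.0, 0.031, 0.0, 0.0]
force: [-0.1, 0.9, -0.6]
finger_gap: 0.351
gripper_force: 44.8
t: 18.45
tcp_pos: [0.5184, -0.2059, 0.163]
tool_rot: [1.0, 0.031, 0.001, 0.001]
force: [0.7, -0.4, -1.6]
finger_gap: 0.353
gripper_force: 44.8
t: 18.95
tcp_pos: [0.5177, -0.2056, 0.1617]
tool_rot: [1.0, 0.031, -0.0, -0.0]
force: [0.1, 0.2, -1.4]
finger_gap: 0.352
gripper_force: 44.8
160 [[0.545, -0.192, 0.013], [0.547, -0.22, 0.014]]
168 [[0.562, -0.197, 0.134], [0.563, -0.213, 0.136]]
176 [[0.562, -0.197, 0.154], [0.563, -0.212, 0.154]]
184 [[0.56, -0.198, 0.16], [0.561, -0.212, 0.16]]
192 [[0.545, -0.197, 0.117], [0.552, -0.213, 0.139]]
200 [[0.54, -0.197, 0.116], [0.547, -0.214, 0.139]]
208 [[0.538, -0.197, 0.126], [0.544, -0.214, 0.141]]
216 [[0.534, -0.198, 0.128], [0.54, -0.214, 0.143]]
224 [[0.53, -0.198, 0.13], [0.536, -0.214, 0.143]]
```

View pics/fin.png

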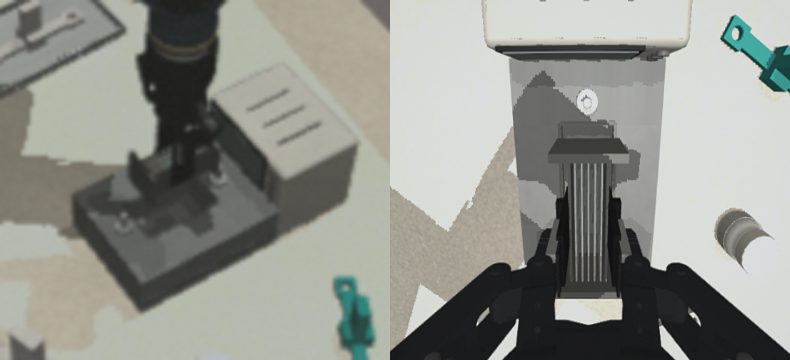

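The picture shows the cassette hanging level from the gripper, clear of the deck: its top is at 0.160 m, so the underside is at about 0.112 m. The bar is upright in the tray. Handing in.

```bash
python3 -c "
from station import manip
print(manip.sign_off())"
```

```text
the job is handed in; nothing more can be done
None
```

The keeper bar lies flat, lengthwise and grip up in the tray. The job was handed in at about 19 s of the 59 s, with the gripper still holding the cassette level by its pinched catches, its underside about 5 cm above the deck.

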